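# Sound a blind bore and record it on the height gauge

## Task

Take the steel depth rod from its stand and slide it into the bore of the aluminium clamp block until it truly bottoms; the bore drags on the rod, so keep pushing past the drag, but never ram it: stay under 40 N. Leave the rod standing there, then draw up the height gauge's stem by its knob until the pointer is level with the top of the rod, to within 3 mm, so that the exposed length can be read off later. Do not disturb the jars and the tin.

Things in the scene. Friction and masses are not known exactly. Their poses are not given: they have to be found in the camera images.
- rod_center (a point): half-way up the loose steel depth rod (axis z up, 110 mm long, 60 to 130 g). Its lower 75 mm are 12 mm in diameter with a 4 mm chamfer at the foot; its upper 35 mm are a grooved grip 18 mm in diameter. It starts upright in the stand, leaning a few degrees at most, and can tip some degrees in the grip, so stand it upright before it goes in; the middle of the grip is 37 mm above this point
- rod_tip (a point): centre of the rod's lower end face, 55 mm below rod_center
- rod_top (a point): centre of the rod's upper end face, 55 mm above rod_center
- stand_top (a point): centre of the top face of the fixed black rod stand, 60 x 60 x 40 mm, on the bench; its hole is 13.5 mm in diameter and 30 mm deep, and the rod stands on the hole's floor, 10 mm above the bench
- bore_mouth (a point): centre of the bore's mouth in the top face of the fixed aluminium clamp block, 70 x 60 mm and 55 mm high, with low screwed ears and a black side knob. The bore is vertical, 13.5 mm in diameter with a 2 mm chamfer; it is blind, and its depth is not known beforehand: anywhere from 22 to 45 mm. Two spring plungers 13 mm below the mouth grip the rod: it needs a push of about 3 to 8 N to slide past them and will not sink under its own weight; the floor is a hard stop
- pointer (a point): tip of the height gauge's pointer, a thin bar 8 mm wide that reaches 60 mm sideways from the stem axis; z up. It moves up and down only, together with the stem, from 90 to 160 mm above the bench, and starts at 90 to 110 mm, lower than the rod's top will be. The gauge stands fixed on an 80 x 70 x 18 mm base with a sleeve 24 mm in diameter up to 78 mm. Friction of about 4 N holds the stem where it is left
- gauge_knob (a point): centre of the black knob on top of the stem, 28 mm in diameter and 32 mm high, 41 mm above the pointer's height; pinch it from above; pulling it up raises the pointer
- jar: bystander: white plastic jar, 54 mm in diameter, 50 mm high, origin at the centre of its underside
- parts_jar: bystander: clear jar with a metal cap, 60 mm in diameter, 75 mm high, origin at the centre of its underside
- tin: bystander: low open bowl-shaped steel tin, 70 mm in diameter, 30 mm high, origin at the centre of its underside
There are look-alikes about, which are no part of the job. Of the things that look like the part that bears pointer, the smallest one is meant.

How it is judged (in metres and radians):
On the way, in this order (a step that is already met when the one before it is completed fails the run):
1. the rod is bottomed in the bore, upright (distance between rod_tip and bore_floor below 0.0025 m and angle between rod_top's own z axis and vertical below 0.1 rad), for 0.3 s.
2. the pointer is level with the rod's top, the rod still bottomed (all of step 1 and z of rod_top in the frame of pointer between -0.003 and 0.003 m), for 0.3 s.
At the end, for the whole second after the job is handed in: the rod stands upright in the bore with its tip within 2.5 mm of the bore's floor, and the pointer's tip is within 3 mm of the height of the rod's top; both are let go and at rest (all of step 2 and linear speed of rod below 0.01 m/s and velocity of joint stem between -0.005 and 0.005 m/s); the robot touches nothing.
It fails at once if the rod is pressed on the block or the bore's floor with more than 40 N (contact force between rod and block above 40 N or contact force between rod and plug above 40 N).
It fails at once if the jar is pushed more than 20 mm (distance of jar from where it was at the start of the episode above 0.02 m).
It fails at once if the parts_jar is pushed more than 20 mm (distance of parts_jar from where it was at the start of the episode above 0.02 m).
It fails at once if the tin is pushed more than 20 mm (distance of tin from where it was at the start of the episode above 0.02 m).
It also fails if it takes over 64 s, if anything falls off the work surface, if the arm or the gripper's body presses on something with over 40 N, if the wrist force passes 120 N, or if a joint passes its speed limit or range.

## Robot

A 6-joint arm with a two-finger parallel gripper is mounted at the origin on the work surface. World frame = base frame: x ahead of the robot, y to its left, z up, the work surface at z = 0. Lengths are in mm, angles in rad, forces in N, time in s.
With the tool pointing down it reaches from about 350 to 875 mm from the base axis. Payload 4.2 kg.
Tool frame: the origin (TCP) lies between the finger pads; the fingertips stand 14 mm ahead of it and the grasp point (between the pads) lies 5 mm behind it; z points along the fingers, y is the line along which they close (so a half turn about z gives the same grasp; the last joint's range is limited). The gripper opens to 85 mm and grips with 20 to 120 N. Pads are 22 mm wide; open, the fingers measure 114 mm over their backs; the gripper's body (76 mm by 85 mm) begins 54 mm behind the grasp point. The pads swing forward as they close: fully open they stand 13 mm farther back than shut.
Start: joints at [-1.048, 0.385, 0.008, 0, -1.194, -0.259], TCP at [162.986, -603.353, 245.312] pointing down, gripper open.
Joint ranges: [-3.14, 3.14], [-1.21, 2.06], [-1.07, 1.41], [-3.16, 2.05], [-2.99, -0.16], [-3.1, 3.1]. Speed limits (rad/s): [2.79, 2.79, 3.14, 3.14, 3.14, 3.14].

## Interface

Orientations are given as a unit quaternion [x, y, z, w].
In Python, from bench import * gives the robot as it stands.
- The arm moves only by the tool carry_out, never from a script. Its argument "motion" is a list of rows, each a list of 7 numbers: the turn, a rotation vector about the tool's x, y, z in rad, then the shift along the tool's x, y, z in mm, then the opening, from -1 (shut) to 1 (fully open), so that 0 is half open. A call has 1 to 5 rows; each row is the pose to reach, as a shift and turn from the pose commanded when the call began, along the tool's axes at that moment; what a row does not reach only later rows make up. A row lasts 1/8 s, in which the tool goes at most 62.5 mm and 10.7 degrees, less where a joint would pass 70% of its speed; a pose out of reach is approached as far as the arm can. A call with a gripper value outside its range is refused whole. The fingers move at their own pace and stop on an object; the grip force is fixed at half the most. Time passes only in rows, so rows that repeat a pose let the fingers close. It gives the time, the measured TCP pose, the force, the opening and the grip force at its end, in the units of the state.
- read_state(): the state, without advancing time (a new reading comes with each control period).
- get_image(name): name is "scene" or "top" or "wrist"; returns a dict with "color" (400x640x3 uint8, blue, green, red), "mtx" (3x3 intrinsics, pixels), "position" and "orientation" of the camera in the world. Camera axes: x right, y down, z forward; pixel columns grow to the right and rows downward; lengths in mm; the calibration is good to about 2 mm. The wrist camera is an equidistant fisheye: a pixel r from the principal point sees the ray r / f radians off the axis. A picture is of the moment at which its call begins. There is no depth.
- job_done(): hands the job in; it is judged then, once.
The state is a dict: "clock": time; "joints": joint angles; "joint_vel": joint speeds; "joint_efforts": joint torques, N m; "position": TCP position; "ee_rot": TCP orientation; "contact_force": force on the tool from outside, world axes, zero at the start; "wrist_torque": the same for the moment, N m; "gripper_width": finger opening in mm; "grasp_force": force on a finger pad.
Only numpy, scipy, OpenCV 4.12 (cv2) and the standard library are available. Lean on these libraries where they do the work, as an engineer would, in place of code of your own. Each camera call takes 0.05 s, during which the arm holds its last target. There are 200 camera calls.

## Working session

There is one attempt and no reset: what is moved stays moved. The work goes in short steps, Python scripts to look and compute and a tool call to move; the robot and the scene stay as the last step left them, time stands still between calls to the robot, and variables do not carry over. Pictures are saved under pics/ and viewed, at most 11 in all, crops included, and the job is handed in when it is done.

Besides the shell and the picture viewer there is one more tool, called after ">>>" as a command line: name --pt "numbers of a row" for each row, then --argument value for the rest. carry_out: Moves the arm, as the interface text tells. Its arguments: {"type":"object","properties":{"motion":{"type":"array"}},"required":["motion"]}

```bash
mkdir -p pics; ls; python3 - <<'E'
from bench import *
import cv2
s=read_state(); print(s)
for n in("scene","top"):
    d=get_image(n); cv2.imwrite(f"pics/{n}0.png",d["color"]); print(n,d["mtx"],d["position"],d["orientation"])
E
```

```text
pics
{'clock': 0.0, 'joints': array([-1.04842660e+00,  3.85562698e-01,  6.60773442e-03, -4.74379468e-04,
       -1.19399508e+00, -2.58600378e-01]), 'joint_vel': array([-5.65102998e-04,  6.74928890e-04, -8.88048808e-04,  3.27104165e-04,
       -2.84012514e-03, -8.40330875e-05]), 'joint_efforts': array([ 1.23381811e-03, -3.92289197e+01,  1.88403726e+01,  4.18602660e+00,
       -4.60363590e-03, -1.86178134e-06]), 'position': array([ 162.81818882, -602.84272379,  244.21441507]), 'ee_rot': array([-1.31415854e-01,  9.91326720e-01,  1.07970858e-03, -2.06030149e-04]), 'contact_force': array([ 0.01389448, -0.46133243, -0.55012989]), 'wrist_torque': array([0.00193373, 0.03550954, 0.0173976 ]), 'grasp_force': 0.0, 'gripper_width': 85.18432498473962}
scene [[413.760688     0.         318.65018095]
 [  0.         413.760688   201.46805714]
 [  0.           0.           1.        ]] [1149.26461281  689.26138926  748.08321674] [ 0.29233206  0.82248149 -0.46097481 -0.15990119]
top [[366.09784637   0.         317.42727243]
 [  0.         366.09784637 197.04619332]
 [  0.           0.           1.        ]] [ 343.46811927 -120.84470357 1070.2395497 ] [ 0.70890329 -0.6993901   0.0649552  -0.06395656]
```

View pics/scene0.png

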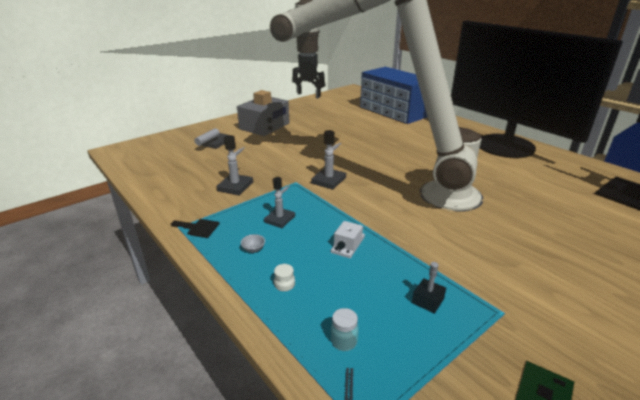

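View pics/top0.png

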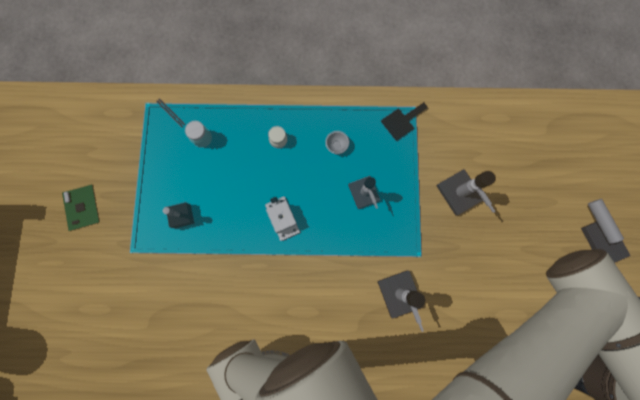

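The scene shows three gauges, at (233,165), (329,160) and (279,203). In the top view they are at (465,190), (403,297) and (365,192). The third, on the mat, looks smallest. The rod and stand are at scene (431,285) / top (178,214), and the block at scene (348,238) / top (283,217). Next I'll look at enlarged crops.

```bash
python3 - <<'E'
import cv2,numpy as np
s=cv2.imread("pics/scene0.png");t=cv2.imread("pics/top0.png")
def c(i,x,y,w,h,k): return cv2.resize(i[y:y+h,x:x+w],None,fx=k,fy=k,interpolation=cv2.INTER_CUBIC)
a=np.hstack([c(s,215,125,130,100,3),c(s,320,215,130,100,3)])
b=np.hstack([c(t,150,180,65,50,6),c(t,255,185,65,50,6)])
cv2.imwrite("pics/c1.png",np.vstack([a,b]))
cv2.imwrite("pics/c2.png",np.hstack([c(t,340,165,50,60,8),c(s,260,170,50,60,8)]))
E
```

```text
(no output)
```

View pics/c1.png

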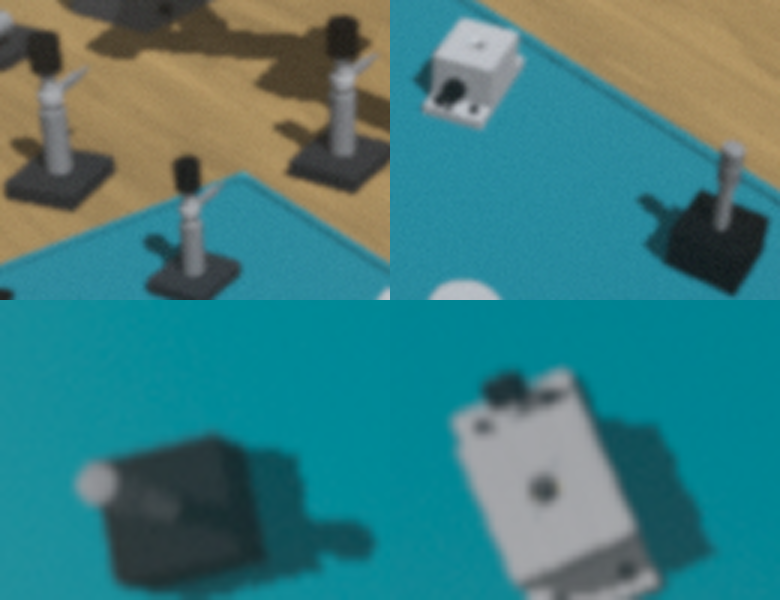

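View pics/c2.png

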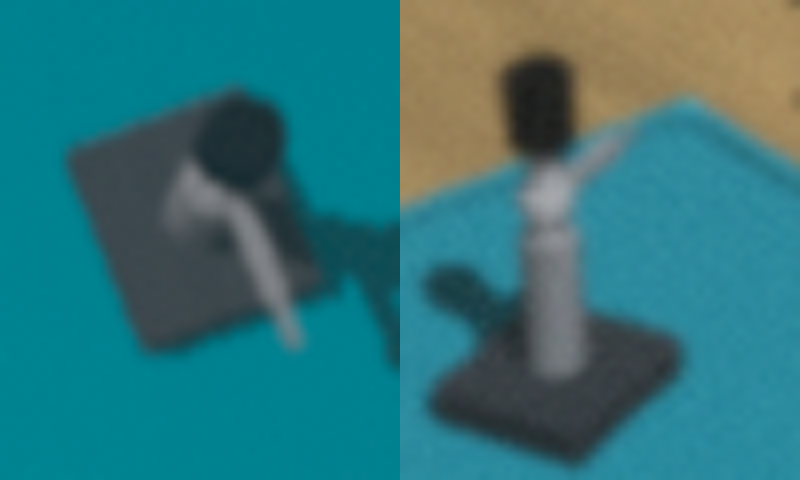

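Crop 1 (rod top, bore mouth) and crop 2 (target gauge, base clearly smaller than the two on the wood) confirm that the mat gauge at top (365,192) is the smallest. I'll triangulate now.

```bash
cat > h.py <<'E'
from bench import *
import numpy as np, cv2
from scipy.spatial.transform import Rotation as R
def ray(d,uv,fish=False):
    K=d["mtx"]; v=np.array([(uv[0]-K[0,2])/K[0,0],(uv[1]-K[1,2])/K[1,1]])
    if fish:
        t=np.hypot(*v); c=np.r_[v/max(t,1e-9)*np.sin(t),np.cos(t)]
    else: c=np.r_[v,1.]
    c=R.from_quat(d["orientation"]).apply(c); return np.array(d["position"]),c/np.linalg.norm(c)
def tri(rays):
    A=0;b=0
    for p,c in rays:
        M=np.eye(3)-np.outer(c,c);A=A+M;b=b+M@p
    x=np.linalg.solve(A,b); return x,[round(float(np.linalg.norm((np.eye(3)-np.outer(c,c))@(x-p))),1) for p,c in rays]
def atz(r,z): p,c=r; return p+c*(z-p[2])/c[2]
def proj(d,X,fish=False):
    c=R.from_quat(d["orientation"]).inv().apply(np.array(X)-d["position"]); K=d["mtx"]
    if fish:
        t=np.arctan2(np.hypot(c[0],c[1]),c[2]); v=c[:2]/np.hypot(c[0],c[1])*t
    else: v=c[:2]/c[2]
    return v*[K[0,0],K[1,1]]+K[:2,2]
def totool(dv,s=None):
    s=s or read_state(); return R.from_quat(s["ee_rot"]).inv().apply(dv)
E
python3 - <<'E'
from h import *
np.set_printoptions(precision=1,suppress=True)
S=get_image("scene");T=get_image("top")
P=dict(rodtop=((433.6,263.9),(165.8,210.1)),stand=((431.0,290.6),(177.1,214.6)),bore=((349.4,229.6),(280.1,216.1)),knobtop=((277,177.7),(369.6,182.1)),ptr=((288.6,185.8),(376.2,207.8)))
for k,(a,b) in P.items(): print(k,*tri([ray(S,a),ray(T,b)]))
for n,uv,z in(("jar",(277,136),50),("pjar",(195,131),75),("tin",(337,142),30)): print(n,atz(ray(T,uv),z))
# block/stand/base orientation from top view
def e(a,b,z): v=atz(ray(T,b),z)-atz(ray(T,a),z); return np.degrees(np.arctan2(v[1],v[0])),np.hypot(v[0],v[1])
c=lambda u,v,x0,ox,y0,oy,k:(x0+(u-ox)/k,y0+(v-oy)/k)
print("block long edge",e(c(570,370,255,390,185,300,6),c(633,527,255,390,185,300,6),55),"short",e(c(450,415,255,390,185,300,6),c(570,370,255,390,185,300,6),55))
print("base",e(c(70,157,340,0,165,0,8),c(148,350,340,0,165,0,8),18),e(c(148,350,340,0,165,0,8),c(330,290,340,0,165,0,8),18))
print("stand",e(c(213,434,150,0,180,300,6),c(262,560,150,0,180,300,6),40))
W=get_image("wrist");print(W["mtx"],W["position"],W["orientation"])
E
```

```text
rodtop [478.5 276.4 119.3] [0.5, 0.5]
stand [476.7 279.2  36.3] [2.3, 2.3]
bore [474.1 -16.1  54.2] [2.0, 2.0]
knobtop [ 554.1 -254.8  151.9] [0.2, 0.2]
ptr [ 496.6 -280.2   92.1] [0.1, 0.1]
jar [711.6  -0.5  50. ]
pjar [714.3 231.3  75. ]
tin [ 702.7 -177.    30. ]
block long edge (np.float64(-156.9168318489547), np.float64(80.06124585953856)) short (np.float64(-68.21590718488508), np.float64(59.80006849883228))
base (np.float64(-158.45393661910077), np.float64(76.73187490923432)) (np.float64(-70.90834349346153), np.float64(70.42823824302675))
stand (np.float64(-155.08229393709965), np.float64(65.85195004501355))
[[309.7   0.  318.2]
 [  0.  309.7 199.1]
 [  0.    0.    1. ]] [  92.6 -623.1  372.7] [0.6 0.8 0.1 0.1]
```

>>> carry_out --pt "0 0 0 0 0 -60 1" --pt "0 0 0 0 0 -100 1" --pt "0 0 0 -42 45 -100 1" --pt "0 0 0 -84 91 -100 1" --pt "0 0 0 -126 136 -100 1"

```text
clock: 0.88
position: [249.6, -437.5, 345.2]
ee_rot: [-0.131, 0.991, 0.0, 0.0]
contact_force: [1.6, -0.4, 1.2]
gripper_width: 85.3
grasp_force: 0.0
```

>>> carry_out --pt "0 0 0 -42 45 0 1" --pt "0 0 0 -84 91 0 1" --pt "0 0 0 -126 136 0 1" --pt "0 0 0 -168 181 0 1" --pt "0 0 0 -210 227 0 1"

```text
clock: 1.5
position: [393.1, -163.4, 345.6]
ee_rot: [-0.132, 0.991, -0.0, 0.001]
contact_force: [0.3, 0.0, 0.2]
gripper_width: 85.5
grasp_force: 0.0
```

>>> carry_out --pt "0 0 0 -22 45 13 1" --pt "0 0 0 -44 90 26 1" --pt "0 0 0 -66 135 39 1" --pt "0 0 0 -88 180 52 1" --pt "0 0 0 -110 225 65 1"

```text
clock: 2.12
position: [440.2, 82.3, 280.2]
ee_rot: [-0.132, 0.991, 0.0, 0.0]
contact_force: [0.2, 0.2, -0.6]
gripper_width: 85.9
grasp_force: 0.0
```

>>> carry_out --pt "0 0 0 -22 45 13 1" --pt "0 0 0 -44 90 26 1" --pt "0 0 0 -66 135 39 1" --pt "0 0 0 -87 178 50 1" --pt "0 0 0 -87 178 50 1"

```text
clock: 2.75
position: [477.7, 277.4, 228.4]
ee_rot: [-0.133, 0.991, -0.001, -0.001]
contact_force: [-1.3, 0.2, 0.2]
gripper_width: 85.6
grasp_force: 0.0
```

```bash
python3 - <<'E'
from h import *
np.set_printoptions(precision=1,suppress=True)
d=get_image("wrist"); cv2.imwrite("pics/w1.png",d["color"])
s=read_state();print(s["position"],s["joints"],d["position"])
for X in([478.5,276.4,120],[477,278,40],[477,278,85]): print(proj(d,X,True))
E
```

```text
[477.5 276.  229.2] [ 0.8  0.3 -0.2 -0.  -1.1 -2.1] [407.7 257.6 356.7]
[318.3 201.9]
[320.2 178.4]
[320.5 189.5]
```

View pics/w1.png

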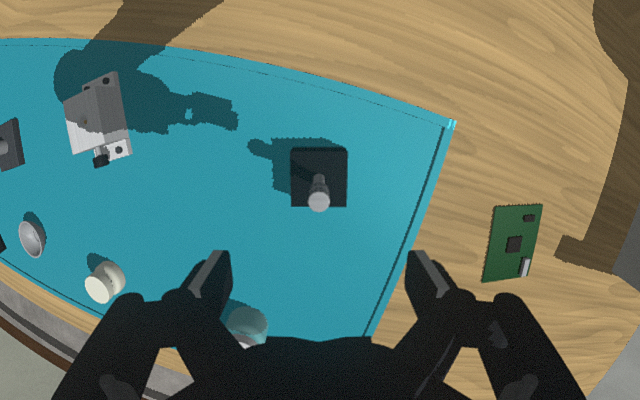

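The wrist picture shows the rod top at (319,201), against a prediction of (318,202), so the triangulated position holds. I'll descend now.

>>> carry_out --pt "0 0 0 -1 0 45 1" --pt "0 0 0 -1 0 90 1" --pt "0 0 0 -1 0 120 1" --pt "0 0 0 -1 0 131 1" --pt "0 0 0 -1 0 131 1"

```text
clock: 3.42
position: [479.0, 274.9, 99.7]
ee_rot: [-0.131, 0.991, -0.0, 0.0]
contact_force: [0.2, -0.1, -0.5]
gripper_width: 85.5
grasp_force: 0.0
```

>>> carry_out --pt "0 0 0 0 0 0 0" --pt "0 0 0 0 0 0 -0.5" --pt "0 0 0 0 0 0 -1" --pt "0 0 0 0 0 0 -1" --pt "0 0 0 0 0 0 -1"

```text
clock: 4.05
position: [479.0, 276.0, 99.9]
ee_rot: [-0.132, 0.991, 0.001, 0.001]
contact_force: [-0.9, 1.6, 3.0]
gripper_width: 16.8
grasp_force: 58.5
```

>>> carry_out --pt "0 0 0 0 0 0 -1" --pt "0 0 0 0 0 -15 -1" --pt "0 0 0 0 0 -40 -1" --pt "0 0 0 0 0 -75 -1" --pt "0 0 0 0 0 -90 -1"

```text
clock: 4.68
position: [479.3, 275.2, 191.6]
ee_rot: [-0.132, 0.991, 0.0, 0.001]
contact_force: [-0.5, -0.7, -1.5]
gripper_width: 16.3
grasp_force: 58.7
```

```bash
python3 - <<'E'
from h import *
np.set_printoptions(precision=2,suppress=True)
s=read_state();p=s["position"];print(p,s["contact_force"],s["gripper_width"])
W=get_image("wrist");S=get_image("scene")
for n,d,f in(("w",W,True),("s",S,False)):
    for h in(15,-20,-95): print(n,h,proj(d,p+[0,0,h],f))
def c(i,x,y,w,h,k): return cv2.resize(i[y:y+h,x:x+w],None,fx=k,fy=k,interpolation=cv2.INTER_CUBIC)
w=c(W["color"],260,150,120,150,3.3); 
x,y=proj(S,p+[0,0,-40]).astype(int); print(x-30,y-37)
s_=c(S["color"],x-30,y-37,60,75,6.6); cv2.imwrite("pics/w2.png",np.hstack([w,s_]))
print(w.shape,s_.shape)
E
```

```text
[479.25 275.24 191.57] [-0.53 -0.68 -1.48] 16.306914604745828
w 15 [320.68 285.87]
w -20 [320.23 250.05]
w -95 [319.66 205.96]
s 15 [438.21 233.34]
s -20 [435.97 245.92]
s -95 [431.44 271.28]
404 215
(495, 396, 3) (495, 396, 3)
```

View pics/w2.png

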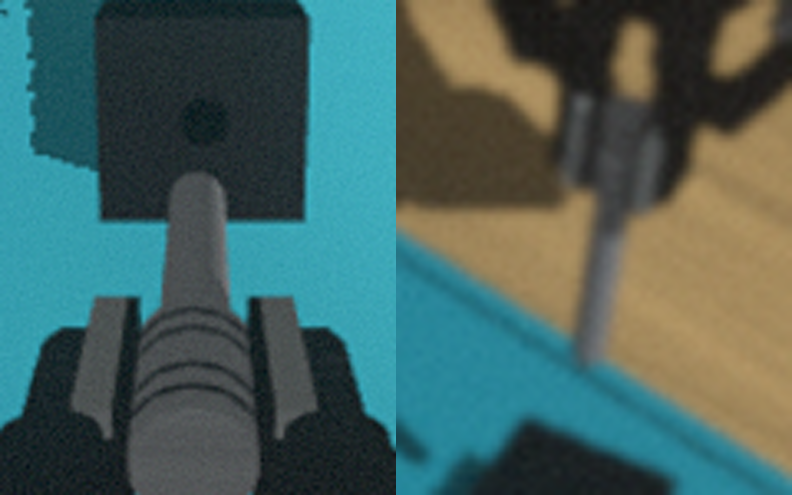

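The wrist crop shows the rod's foot ending near (320,202), with its axis nearly vertical in the image. The scene crop shows the foot at (432.7,269.4). I'll solve for the tilt from these.

```bash
cat > tilt.py <<'E'
from h import *
from scipy.optimize import least_squares
# tilt by tip offset (dx,dy) of the foot centre relative to vertical through grasp point
def model(W,S,p,q,gl=97):
    g=p+[0,0,5]; 
    L=np.array([q[0],q[1],0]); ax=lambda h: g+[0,0,-h]+L*h/gl   # h below grasp point
    a=np.linspace(0,2*np.pi,40); ring=np.c_[np.cos(a),np.sin(a),0*a]
    w=np.array([proj(W,x,True) for h,r in((gl,2.5),(gl-4,6)) for x in ax(h)+r*ring])
    s=np.array([proj(S,x) for h,r in((gl,2.5),(gl-4,6)) for x in ax(h)+r*ring]) 
    return w[:,1].min(), w[w[:,1].argmin(),0], s[:,1].max(), proj(S,ax(gl))[0]-0*s[0,0], proj(S,ax(gl-65))[0]
E
python3 - <<'E'
from tilt import *
np.set_printoptions(precision=2,suppress=True)
p=read_state()["position"];W=get_image("wrist");S=get_image("scene")
for q in((0,0),(3,0),(-3,0),(0,3),(0,-3)): print(q,np.array(model(W,S,p,q)))
# rod axis in the images, measured by edges in wrist: row-by-row mid of rod in scene
print([ (z,proj(W,p+[0,0,z],True),proj(S,p+[0,0,z])) for z in(-30,-60)])
E
```

```text
(0, 0) [201.14 319.78 271.24 431.65 435.57]
(3, 0) [204.76 318.75 271.78 430.84 435.29]
(-3, 0) [197.49 320.81 270.7  432.46 435.84]
(0, 3) [202.11 323.57 271.9  432.69 435.92]
(0, -3) [200.16 315.97 270.58 430.62 435.21]
[(-30, array([320.07, 242.18]), array([435.38, 249.66])), (-60, array([319.79, 222.76]), array([433.54, 259.94]))]
```

>>> carry_out --pt "0 0 0 14 -47 -10 -1" --pt "0 0 0 29 -99 -20 -1" --pt "0 0 0 44 -151 -30 -1" --pt "0 0 0 59 -203 -30 -1" --pt "0 0 0 70 -243 -30 -1"

```text
clock: 5.5
position: [473.2, 20.4, 217.8]
ee_rot: [-0.131, 0.991, -0.0, -0.002]
contact_force: [0.3, -0.8, -0.6]
gripper_width: 16.4
grasp_force: 58.8
```

>>> carry_out --pt "0 0 0 8 -25 0 -1" --pt "0 0 0 11 -36 0 -1" --pt "0 0 0 11 -36 0 -1" --pt "0 0 0 11 -36 0 -1"

```text
clock: 6.0
position: [473.4, -14.4, 218.9]
ee_rot: [-0.132, 0.991, 0.0, -0.0]
contact_force: [-1.3, 0.7, -0.7]
gripper_width: 16.5
grasp_force: 58.8
```

```bash
python3 - <<'E'
from h import *
np.set_printoptions(precision=2,suppress=True)
s=read_state();p=s["position"];print(p,s["ee_rot"],s["contact_force"],s["clock"])
W=get_image("wrist");S=get_image("scene");T=get_image("top")
print("bore pred",proj(W,[474,-16,55],True),"tip",proj(W,p+[0,0,-90],True))
def c(i,x,y,w,h,k): return cv2.resize(i[y:y+h,x:x+w],None,fx=k,fy=k,interpolation=cv2.INTER_CUBIC)
w=c(W["color"],260,150,120,120,3.3); 
x,y=proj(S,p+[0,0,-90]).astype(int); print(x-30,y-30)
cv2.imwrite("pics/w3.png",np.hstack([w,c(S["color"],x-30,y-30,60,60,6.6)]))
np.save("w3.npy",dict(W=W,S=S,p=p),allow_pickle=True)
E
```

```text
[473.38 -14.37 218.93] [-0.13  0.99  0.   -0.  ] [-1.33  0.71 -0.72] 6.0
bore pred [317.66 184.43] tip [319.75 208.4 ]
320 177
```

View pics/w3.png

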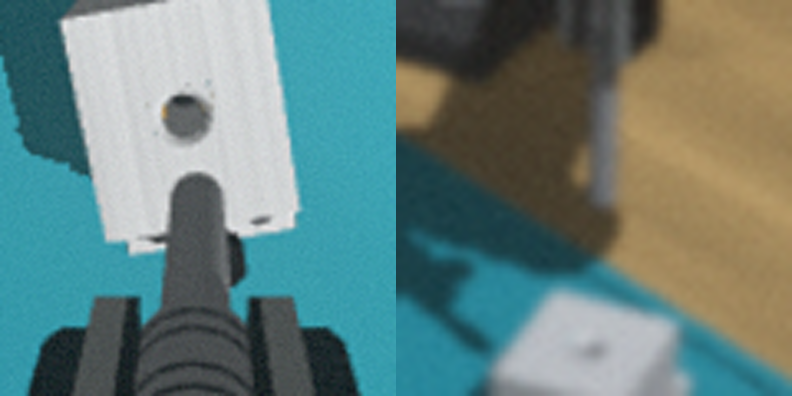

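The wrist crop shows the bore mouth at (316.3,185.4) and the foot end at (319.5,202).

```bash
python3 - <<'E'
from h import *
np.set_printoptions(precision=2,suppress=True)
o=np.load("w3.npy",allow_pickle=True).item();W,S,p=o["W"],o["S"],o["p"]
b=atz(ray(W,(316.3,185.4),True),55);print(b, tri([ray(W,(316.3,185.4),True),ray(S,(320+(592-396)/6.6-.4,177+348/6.6-.4))]))
print("tool shift",totool(b-p))
E
```

```text
[475.29 -17.02  55.  ] (array([474.11, -15.89,  55.43]), [1.6, 1.6])
tool shift [ -1.15  -3.07 163.93]
```

>>> carry_out --pt "0 0 0 -1 -2.8 25 -1" --pt "0 0 0 -1 -2.8 50 -1" --pt "0 0 0 -1 -2.8 65 -1" --pt "0 0 0 -1 -2.8 70 -1" --pt "0 0 0 -1 -2.8 73 -1"

```text
clock: 6.78
position: [475.4, -17.2, 146.5]
ee_rot: [-0.132, 0.991, -0.0, 0.0]
contact_force: [0.3, 0.0, -0.9]
gripper_width: 16.9
grasp_force: 58.8
```

>>> carry_out --pt "0 0 0 0 0 2 -1" --pt "0 0 0 0 0 4 -1" --pt "0 0 0 0 0 6 -1"

```text
clock: 7.15
position: [475.2, -17.5, 140.5]
ee_rot: [-0.131, 0.991, 0.0, 0.0]
contact_force: [0.2, 0.4, 0.8]
gripper_width: 16.7
grasp_force: 58.8
```

>>> carry_out --pt "0 0 0 0 0 2 -1" --pt "0 0 0 0 0 4 -1" --pt "0 0 0 0 0 6 -1" --pt "0 0 0 0 0 6 -1"

```text
clock: 7.65
position: [475.0, -17.6, 134.1]
ee_rot: [-0.132, 0.991, -0.0, -0.0]
contact_force: [0.4, 0.2, -0.3]
gripper_width: 16.4
grasp_force: 58.8
```

>>> carry_out --pt "0 0 0 0 0 1 -1" --pt "0 0 0 0 0 2 -1" --pt "0 0 0 0 0 3 -1" --pt "0 0 0 0 0 4 -1"

```text
clock: 8.15
position: [475.2, -17.6, 130.4]
ee_rot: [-0.132, 0.991, -0.0, 0.0]
contact_force: [-0.3, -0.0, 0.5]
gripper_width: 16.4
grasp_force: 58.9
```

>>> carry_out --pt "0 0 0 0 0 1 -1" --pt "0 0 0 0 0 2 -1" --pt "0 0 0 0 0 3 -1"

```text
clock: 8.52
position: [475.6, -17.5, 127.9]
ee_rot: [-0.132, 0.991, -0.0, 0.001]
contact_force: [0.3, -0.5, 4.4]
gripper_width: 16.4
grasp_force: 59.3
```

>>> carry_out --pt "0 0 0 0 0 1 -1" --pt "0 0 0 0 0 2 -1" --pt "0 0 0 0 0 3 -1"

```text
clock: 8.9
position: [475.3, -17.4, 124.3]
ee_rot: [-0.132, 0.991, 0.0, 0.0]
contact_force: [2.1, -0.9, 2.1]
gripper_width: 16.5
grasp_force: 59.1
```

>>> carry_out --pt "0 0 0 0 0 0.7 -1" --pt "0 0 0 0 0 1.4 -1" --pt "0 0 0 0 0 1.4 -1"

```text
clock: 9.28
position: [474.9, -17.5, 122.6]
ee_rot: [-0.131, 0.991, 0.0, -0.0]
contact_force: [1.4, -2.1, 0.2]
gripper_width: 16.3
grasp_force: 58.8
```

>>> carry_out --pt "0 0 0 0 0 0.7 -1" --pt "0 0 0 0 0 1.4 -1" --pt "0 0 0 0 0 2.0 -1"

```text
clock: 9.65
position: [474.8, -17.6, 120.9]
ee_rot: [-0.132, 0.991, -0.0, -0.0]
contact_force: [1.5, -1.5, 2.0]
gripper_width: 16.7
grasp_force: 59.0
```

>>> carry_out --pt "0 0 0 0 0 0.7 -1" --pt "0 0 0 0 0 1.4 -1" --pt "0 0 0 0 0 2.0 -1"

```text
clock: 10.02
position: [474.8, -17.6, 118.8]
ee_rot: [-0.131, 0.991, -0.0, -0.0]
contact_force: [0.2, -1.3, 3.7]
gripper_width: 16.5
grasp_force: 59.1
```

>>> carry_out --pt "0 0 0 0 0 0.7 -1" --pt "0 0 0 0 0 1.4 -1" --pt "0 0 0 0 0 2.0 -1"

```text
clock: 10.4
position: [474.9, -17.6, 116.8]
ee_rot: [-0.132, 0.991, -0.0, -0.0]
contact_force: [-0.7, -1.5, 3.7]
gripper_width: 16.3
grasp_force: 59.0
```

>>> carry_out --pt "0 0 0 0 0 0.7 -1" --pt "0 0 0 0 0 1.4 -1" --pt "0 0 0 0 0 2.0 -1"

```text
clock: 10.78
position: [475.0, -17.5, 114.8]
ee_rot: [-0.132, 0.991, 0.0, -0.0]
contact_force: [0.7, -2.0, 2.6]
gripper_width: 16.4
grasp_force: 59.0
```

>>> carry_out --pt "0 0 0 0 0 0.7 -1" --pt "0 0 0 0 0 1.4 -1" --pt "0 0 0 0 0 2.0 -1"

```text
clock: 11.15
position: [475.0, -17.5, 112.9]
ee_rot: [-0.132, 0.991, 0.0, 0.0]
contact_force: [-0.7, -2.0, 3.1]
gripper_width: 16.7
grasp_force: 59.0
```

>>> carry_out --pt "0 0 0 0 0 0.7 -1" --pt "0 0 0 0 0 1.4 -1" --pt "0 0 0 0 0 2.0 -1"

```text
clock: 11.52
position: [475.1, -17.5, 110.9]
ee_rot: [-0.131, 0.991, 0.0, 0.0]
contact_force: [1.2, -1.7, 2.1]
gripper_width: 16.5
grasp_force: 59.0
```

>>> carry_out --pt "0 0 0 0 0 0.7 -1" --pt "0 0 0 0 0 1.4 -1" --pt "0 0 0 0 0 2.0 -1"

```text
clock: 11.9
position: [475.1, -17.5, 108.9]
ee_rot: [-0.132, 0.991, 0.0, 0.0]
contact_force: [-0.3, -1.4, 3.0]
gripper_width: 16.5
grasp_force: 59.0
```

>>> carry_out --pt "0 0 0 0 0 0.7 -1" --pt "0 0 0 0 0 1.4 -1" --pt "0 0 0 0 0 2.0 -1"

```text
clock: 12.28
position: [475.0, -17.5, 106.9]
ee_rot: [-0.131, 0.991, 0.0, 0.0]
contact_force: [0.1, -1.1, 2.8]
gripper_width: 16.4
grasp_force: 59.0
```

>>> carry_out --pt "0 0 0 0 0 0.7 -1" --pt "0 0 0 0 0 1.4 -1" --pt "0 0 0 0 0 2.0 -1"

```text
clock: 12.65
position: [475.0, -17.5, 104.9]
ee_rot: [-0.131, 0.991, 0.0, -0.0]
contact_force: [-0.2, -0.1, 3.1]
gripper_width: 16.7
grasp_force: 59.0
```

>>> carry_out --pt "0 0 0 0 0 0.7 -1" --pt "0 0 0 0 0 1.4 -1" --pt "0 0 0 0 0 2.0 -1"

```text
clock: 13.02
position: [475.1, -17.5, 103.1]
ee_rot: [-0.132, 0.991, -0.0, -0.0]
contact_force: [-0.7, 1.0, 8.0]
gripper_width: 16.8
grasp_force: 59.5
```

>>> carry_out --pt "0 0 0 0 0 0.5 -1" --pt "0 0 0 0 0 0.5 -1"

```text
clock: 13.28
position: [475.2, -17.5, 103.1]
ee_rot: [-0.132, 0.991, -0.0, 0.0]
contact_force: [-1.0, 0.0, 7.9]
gripper_width: 16.5
grasp_force: 59.8
```

>>> carry_out --pt "0 0 0 0 0 0.8 -1" --pt "0 0 0 0 0 0.8 -1"

```text
clock: 13.52
position: [475.5, -17.5, 103.0]
ee_rot: [-0.132, 0.991, -0.0, 0.001]
contact_force: [-2.2, 0.4, 12.7]
gripper_width: 16.3
grasp_force: 60.3
```

>>> carry_out --pt "0 0 0 0 0 1 -1" --pt "0 0 0 0 0 1 -1" --pt "0 0 0 0 0 1 -1"

```text
clock: 13.9
position: [475.8, -17.5, 102.9]
ee_rot: [-0.132, 0.991, -0.0, 0.001]
contact_force: [-3.9, -0.6, 18.2]
gripper_width: 16.5
grasp_force: 61.1
```

>>> carry_out --pt "0 0 0 0 0 -2 -1" --pt "0 0 0 0 0 -2 -0.5" --pt "0 0 0 0 0 -2 0.3" --pt "0 0 0 0 0 -2 0.3" --pt "0 0 0 0 0 -2 0.3"

```text
clock: 14.52
position: [474.9, -17.5, 102.3]
ee_rot: [-0.131, 0.991, -0.0, -0.0]
contact_force: [-0.2, 0.5, 0.3]
gripper_width: 54.8
grasp_force: 0.0
```

>>> carry_out --pt "0 0 0 0 0 -20 0.3" --pt "0 0 0 0 0 -60 0.3" --pt "0 0 0 0 0 -110 0.3" --pt "0 0 0 0 0 -130 0.3" --pt "0 0 0 0 0 -130 0.3"

```text
clock: 15.15
position: [475.8, -17.3, 234.1]
ee_rot: [-0.132, 0.991, 0.0, 0.002]
contact_force: [-0.2, -0.1, -1.1]
gripper_width: 55.9
grasp_force: 0.0
```

```bash
python3 - <<'E'
from h import *
np.set_printoptions(precision=2,suppress=True)
s=read_state();p=s["position"];print(p,s["clock"],s["joints"])
W=get_image("wrist");S=get_image("scene")
def c(i,x,y,w,h,k): return cv2.resize(i[y:y+h,x:x+w],None,fx=k,fy=k,interpolation=cv2.INTER_CUBIC)
for z in(123,55): print(z,proj(W,[475.3,-17.2,z],True),proj(S,[475.3,-17.2,z]))
x,y=proj(S,[475,-17,100]).astype(int);print(x-30,y-30)
cv2.imwrite("pics/w4.png",np.hstack([c(W["color"],260,130,120,120,3.3),c(S["color"],x-30,y-30,60,60,6.6)]))
np.save("w4.npy",dict(W=W,S=S,p=p),allow_pickle=True)
print("to knob", totool(np.array([554.1,-254.8,230])-p))
E
```

```text
[475.76 -17.3  234.1 ] 15.15 [ 0.31  0.14 -0.36  0.   -1.07 -1.61]
123 [319.86 198.98] [348.89 209.42]
55 [319.56 179.42] [348.14 229.29]
318 186
to knob [ -13.81 -249.71    3.93]
```

View pics/w4.png

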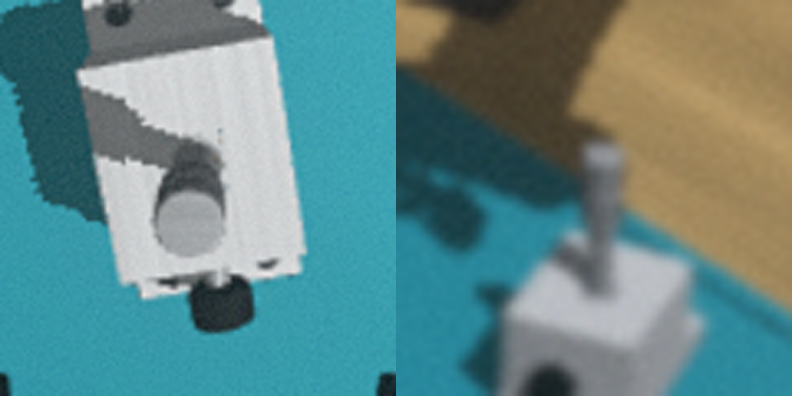

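The rod stands in the bore with a slight lean (about 2 mm at the top). The contact force was 18 N with no further motion at TCP z = 103.0, so it is bottomed. Rod top is about 103.0 + 20.4 = 123.4 mm. For the gauge, I plan to pinch the knob, push it down to its 90 mm stop and raise it by the exact difference.

>>> carry_out --pt "0 0 0 -3 -45 0 0.3" --pt "0 0 0 -6 -100 0 0.3" --pt "0 0 0 -9 -155 0 0.3" --pt "0 0 0 -12 -210 0 0.3" --pt "0 0 0 -14 -250 4 0.3"

```text
clock: 15.88
position: [553.6, -257.3, 226.2]
ee_rot: [-0.131, 0.991, 0.001, -0.002]
contact_force: [0.3, 0.3, -0.0]
gripper_width: 55.5
grasp_force: 0.0
```

>>> carry_out --pt "0 0 0 0 0 0 0.3" --pt "0 0 0 0 0 0 0.3"

```text
clock: 16.12
position: [553.0, -254.9, 226.8]
ee_rot: [-0.131, 0.991, 0.001, -0.002]
contact_force: [-0.5, -0.0, 0.3]
gripper_width: 55.8
grasp_force: 0.0
```

```bash
python3 - <<'E'
from h import *
np.set_printoptions(precision=2,suppress=True)
o=np.load("w4.npy",allow_pickle=True).item()
print("rodtop",tri([ray(o["W"],(316.8,197.5),True),ray(o["S"],(348.8,208.3))]))
s=read_state();p=s["position"];print(p,s["clock"],s["joints"])
W=get_image("wrist")
for X in([554.1,-254.8,149],[496.6,-280.2,92]): print(proj(W,X,True))
cv2.imwrite("pics/w5.png",cv2.resize(W["color"][130:260,240:400],None,fx=4,fy=4,interpolation=cv2.INTER_CUBIC))
np.save("w5.npy",dict(W=W,p=p),allow_pickle=True)
E
```

```text
rodtop (array([473.89, -19.77, 124.97]), [0.4, 0.4])
[ 552.95 -254.89  226.84] 16.125 [-0.17  0.37 -0.06 -0.   -1.14 -1.14]
[319.28 215.62]
[307.58 122.92]
```

View pics/w5.png

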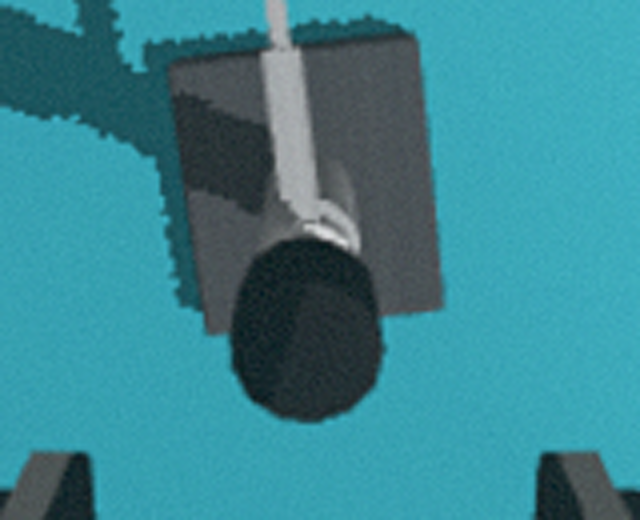

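The knob's top face is at about (316.6,216), so the tool needs to move about 1.7 mm along −y. I'll descend and pinch.

>>> carry_out --pt "0 0 0 -1 -1.7 35 0.3" --pt "0 0 0 -1 -1.7 65 0.3" --pt "0 0 0 -1 -1.7 88 0.3" --pt "0 0 0 -1 -1.7 98 0.3" --pt "0 0 0 -1 -1.7 98 0.3"

```text
clock: 16.8
position: [555.1, -255.9, 130.5]
ee_rot: [-0.132, 0.991, 0.0, -0.0]
contact_force: [0.0, 1.1, -0.4]
gripper_width: 55.4
grasp_force: 0.0
```

>>> carry_out --pt "0 0 0 0 0 0 0" --pt "0 0 0 0 0 0 -0.3" --pt "0 0 0 0 0 0 -1" --pt "0 0 0 0 0 0 -1" --pt "0 0 0 0 0 0 -1"

```text
clock: 17.42
position: [555.4, -255.8, 131.3]
ee_rot: [-0.131, 0.991, 0.0, 0.001]
contact_force: [0.8, 3.8, 1.9]
gripper_width: 26.5
grasp_force: 58.9
```

>>> carry_out --pt "0 0 0 0 0 0.7 -1" --pt "0 0 0 0 0 1.4 -1" --pt "0 0 0 0 0 1.4 -1"

```text
clock: 17.8
position: [555.4, -255.7, 129.8]
ee_rot: [-0.131, 0.991, 0.0, 0.001]
contact_force: [-0.0, 5.2, 2.3]
gripper_width: 26.4
grasp_force: 58.9
```

>>> carry_out --pt "0 0 0 0 0 1 -1" --pt "0 0 0 0 0 2 -1" --pt "0 0 0 0 0 2 -1"

```text
clock: 18.18
position: [555.4, -255.8, 128.6]
ee_rot: [-0.132, 0.991, 0.0, 0.001]
contact_force: [-1.6, 6.5, 5.1]
gripper_width: 26.6
grasp_force: 59.4
```

>>> carry_out --pt "0 0 0 0 0 1 -1" --pt "0 0 0 0 0 1 -1" --pt "0 0 0 0 0 1 -1"

```text
clock: 18.55
position: [555.5, -255.8, 128.5]
ee_rot: [-0.132, 0.991, 0.0, 0.001]
contact_force: [-3.0, 7.0, 10.1]
gripper_width: 26.6
grasp_force: 59.7
```

>>> carry_out --pt "0 0 0 0 0 -6 -1" --pt "0 0 0 0 0 -15 -1" --pt "0 0 0 0 0 -25 -1" --pt "0 0 0 0 0 -33 -1" --pt "0 0 0 0 0 -35 -1"

```text
clock: 19.18
position: [555.3, -255.7, 160.5]
ee_rot: [-0.131, 0.991, 0.001, 0.0]
contact_force: [2.4, 4.0, -4.9]
gripper_width: 26.4
grasp_force: 59.5
```

>>> carry_out --pt "0 0 0 0 0 0 -1" --pt "0 0 0 0 0 0 -1" --pt "0 0 0 0 0 0 -1"

```text
clock: 19.55
position: [555.4, -255.7, 160.7]
ee_rot: [-0.131, 0.991, 0.001, 0.0]
contact_force: [2.4, 5.5, -3.3]
gripper_width: 26.7
grasp_force: 59.5
```

Target is 161.9, so it goes up another 1.2 mm, then I'll verify in images before letting go.

>>> carry_out --pt "0 0 0 0 0 -0.7 -1" --pt "0 0 0 0 0 -1.2 -1" --pt "0 0 0 0 0 -1.2 -1" --pt "0 0 0 0 0 -1.2 -1"

```text
clock: 20.05
position: [555.3, -255.7, 161.5]
ee_rot: [-0.131, 0.991, 0.001, 0.0]
contact_force: [2.1, 4.1, -4.2]
gripper_width: 26.6
grasp_force: 59.5
```

```bash
python3 - <<'E'
from h import *
np.set_printoptions(precision=2,suppress=True)
s=read_state();print(s["position"],s["contact_force"])
S=get_image("scene");T=get_image("top")
def c(i,x,y,w,h,k): return cv2.resize(i[y:y+h,x:x+w],None,fx=k,fy=k,interpolation=cv2.INTER_CUBIC)
out=[]
for d in(S,T):
  for X in([496.6,-280.2,123],[474,-19,123]):
    u=proj(d,X);x,y=np.rint(u).astype(int);print(u,x-24,y-18);out.append(c(d["color"],x-24,y-18,48,36,8))
cv2.imwrite("pics/f1.png",np.vstack([np.hstack(out[:2]),np.hstack(out[2:])]))
E
```

```text
[ 555.32 -255.74  161.46] [ 2.08  4.06 -4.25]
[288.13 177.34] 264 159
[348.8  208.99] 325 191
[378.06 206.03] 354 188
[278.1  213.23] 254 195
```

View pics/f1.png

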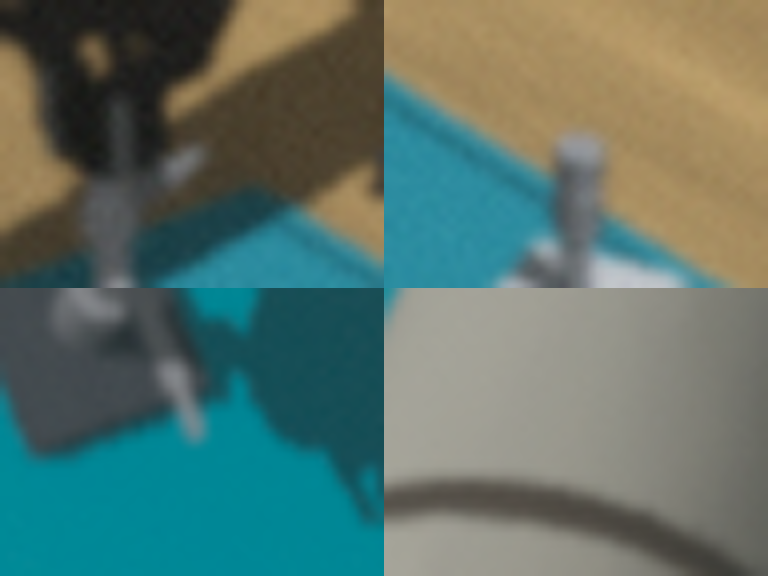

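The pointer tip is at scene (289.1,177.6) and top (378.2,206.1). The rod top is at scene (349.1,209.0). Both match z ≈ 123 within measurement error, so I'll ease off, release and withdraw upward.

>>> carry_out --pt "0 0 0 0 0 0.6 -1" --pt "0 0 0 0 0 0.6 -0.5" --pt "0 0 0 0 0 0.6 0.3" --pt "0 0 0 0 0 0.6 0.3" --pt "0 0 0 0 0 0.6 0.3"

```text
clock: 20.78
position: [555.1, -257.1, 162.2]
ee_rot: [-0.131, 0.991, -0.0, 0.0]
contact_force: [0.1, 0.2, 0.9]
gripper_width: 55.6
grasp_force: 0.0
```

>>> carry_out --pt "0 0 0 0 0 -20 0.3" --pt "0 0 0 0 0 -60 0.3" --pt "0 0 0 0 0 -100 0.3" --pt "0 0 0 0 0 -120 0.3" --pt "0 0 0 0 0 -120 0.3"

```text
clock: 21.4
position: [555.7, -257.1, 283.9]
ee_rot: [-0.131, 0.991, -0.001, 0.002]
contact_force: [-0.3, -0.5, -0.3]
gripper_width: 55.6
grasp_force: 0.0
```

```bash
python3 - <<'E'
from h import *
S=get_image("scene");a=S["color"]
def c(i,x,y,w,h,k): return cv2.resize(i[y:y+h,x:x+w],None,fx=k,fy=k,interpolation=cv2.INTER_CUBIC)
cv2.imwrite("pics/f2.png",np.hstack([c(a,264,159,48,36,8),c(a,325,191,48,36,8)]))
s=read_state();print(s["position"],s["contact_force"],s["gripper_width"])
E
```

```text
[ 554.97498757 -256.67422843  281.97654964] [-0.82820873  0.16282256 -0.70693456] 56.08941753303565
```

View pics/f2.png

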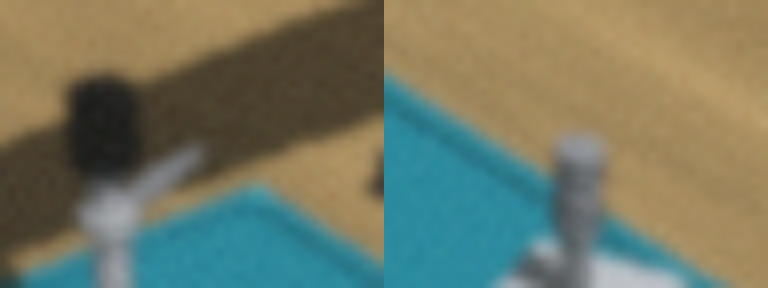

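The pointer tip, crop (203,152), and the rod top, crop (580,147), have not moved since release. The gripper is clear, so I'm handing in.

```bash
python3 -c "
from bench import *
print(job_done())"
```

```text
the job is handed in; nothing more can be done
None
```

I handed the job in at about 21 s of the 64 s allowed: the rod is bottomed in the bore (18 N highest reading), and the pointer stands about 123 mm above the bench, level with the rod's top to within about 1 mm by my measurements; the hand-in returned no verdict.

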